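# Show a washed ball bearing to the inspection camera with tongs

### The arm

A 6-joint arm with a two-finger parallel gripper is mounted at the origin on the work surface. World frame = base frame: x ahead of the robot, y to its left, z up, the work surface at z = 0. Lengths are in mm, angles in rad, forces in N, time in s.
With the tool pointing down it reaches from about 350 to 775 mm from the base axis. Payload 7.3 kg.
Tool frame: the origin (TCP) lies between the finger pads; the fingertips stand 17 mm ahead of it and the grasp point (between the pads) lies 2 mm behind it; z points along the fingers, y is the direction in which the jaws open and shut (so a half turn about z gives the same grasp; the last joint's range is limited). The gripper opens to 92 mm and grips with 3 to 60 N. Pads are 19 mm wide; open, the fingers measure 130 mm over their backs; the gripper's body (75 mm by 190 mm) begins 47 mm behind the grasp point.
Start: joints at [0.973, 0.342, 1.524, -0, 1.275, -0.146], TCP at [229.197, 472.351, 211.041] pointing down, gripper open.
Joint ranges: [-2.53, 2.53], [-0.77, 2.02], [0.04, 2.7], [-1, 4.14], [0.28, 2.66], [-3.11, 3.11]. Speed limits (rad/s): [2.57, 2.57, 3.14, 3.14, 3.14, 3.14].

### API

Orientations are given as [roll, pitch, yaw] about the fixed x, y, z axes, in that order (R = Rz(yaw) Ry(pitch) Rx(roll)).
In Python, from plant import get_obs, capture, get_calibration, close_job gives the robot as it stands.
- The arm moves only by the tool carry_out, never from a script. Its argument "moves" is one flat list of numbers, 7 for each row, row after row: the shift along the tool's x, y, z normalised to -1 to 1, where 1 is 40 cm, then the turn, a rotation vector about the tool's x, y, z normalised to -1 to 1, where 1 is 30 degrees, then the opening, from 0 (shut) to 1 (fully open). A call has exactly 8 rows; each row is the pose to reach, as a shift and turn from the pose measured when the call began, along the tool's axes at that moment; what a row does not reach only later rows make up. A row lasts 1/10 s, in which the tool goes at most 50 mm and 8.59 degrees, less where a joint would pass 70% of its speed; a pose out of reach is approached as far as the arm can. A call with a number of a shift or a turn outside -1 to 1 is refused whole. A call with a gripper value outside its range is refused whole. The fingers move at their own pace and stop on an object; the grip force is fixed at half the most. Time passes only in rows, so rows that repeat a pose let the fingers close, or fill a call up. It gives the time, the measured TCP pose, the force and the opening at its end, in the units of the state.
- get_obs(): the state, without advancing time (a new reading comes with each control period).
- capture(name): name is "scene" or "top"; returns the picture (400x640x3 uint8, red, green, blue); there is no depth.
- get_calibration(name): a dict with "vfov" (degrees; the focal length in pixels is half the picture's height over the tangent of half this angle, whatever the lens; pixels are square), "cx", "cy" (the principal point, pixels), "cam_to_world" (4x4, takes a point from camera to world coordinates). Camera axes: x right, y up, looking along -z (the intrinsics and any distortion apply to the point x, -y, -z); pixel columns grow to the right and rows downward; lengths in mm; the calibration is good to about 2 mm. A picture is of the moment at which its call begins. get_calibration takes no time and is no camera call.
- close_job(): hands the job in, once; it reports no verdict.
The state is a dict: "time": time; "joint_positions": joint angles; "dq": joint speeds; "tau": joint torques, N m; "tool_pos": TCP position; "tcp_rot": TCP orientation; "contact_force": force on the tool from outside, world axes, zero at the start; "moment": the same for the moment, N m; "grip_width": finger opening in mm.
Only numpy, scipy, OpenCV 4.12 (cv2) and the standard library are available. Lean on these libraries where they do the work, as an engineer would, in place of code of your own. Each camera call takes 0.05 s, during which the arm holds its last target.

### The job

Pick up the tongs, take the washed ball bearing off the draining plate with them (the gripper itself must not touch the clean bearing) and hold it in the jaws, level and still, centred under the inspection camera with about 80 mm between the lens and the middle of the bearing. Finish while still holding it there: nothing is put down or let go. Do not touch the camera or its stand, and leave the other parts and tools where they are.

Things in the scene. Friction and masses are not known exactly. Their poses are not given: they have to be found in the camera images.
- tongs: Stainless spring tongs, black sleeves on the arms, lying on their side, so they close sideways. Origin: on the pivot pin at the rear end, at the underside; x: the middle line from pin to jaws at rest (open); z up. Two flat arms, 22 mm tall, 240 mm from pin to jaw ends; a wire loop reaches 34 mm behind the pin. 130 g, balanced 95 mm ahead of the pin. The frame rides on the +y arm.
- tongs_arm (a joint): Closing angle in rad: 0 at rest (fully open), growing as the arms are squeezed, about 0.15 closed on the bearing, stop 0.24. A spring holds the arms open: at the sleeves about 6 N a side starts to close them and 9 N a side closes them on the bearing. So the tongs can be carried by the sleeves, nipped 4 mm in, with the jaws still open; squeeze with 20 to 60 N to hold the bearing.
- tongs_grip (a point): Where to grip the tongs: midway between the black sleeves (at rest), 105 mm ahead of the pin, 11 mm above the underside; axes as tongs. The sleeves run 70 to 140 mm ahead of the pin, 22 mm tall; over their outer faces the tongs measure 56 mm here at rest, about 41 mm closed on the bearing. Gripped evenly, the jaws stay straight ahead of this point.
- tongs_jaws (a point): Middle between the jaws (at rest), 223 mm ahead of the pin, 118 mm ahead of tongs_grip, 11 mm above the underside; axes as tongs. Each jaw is a shallow V, 28 mm long, 22 mm tall, hollow inwards by 5 mm, which centres a round part. Gap at rest 75 mm between the hollows, 62 mm at the jaws' rear ends; 82 mm over the outside. At a 4 mm nip the gaps are 9 mm less.
- bearing: The ball bearing (see bearing_center); origin in the centre of its underside, z along its axis.
- bearing_center (a point): Centre of the ball bearing, 6 mm above its underside; z is its axis. Steel bearing with balls showing between two rings, outer diameter 40 mm, bore 17 mm, 12 mm thick, about 65 g; it lies flat on the draining plate, the only low, flat round part of the three there.
- camera_lens (a point): Middle of the camera's lens front, 200 mm above the bench, looking straight down; z up. Around it a ring light 48 mm across, 14 mm tall; above, a 42 mm square head up to 300 mm. A 13 mm boom leaves the head along this point's +x, 262 mm above the bench, to a 16 mm post 190 mm away, 306 mm tall, on a flat base 110 by 150 mm. Fixed.
- plate: Draining plate: flat slotted sheet metal with folded-down edges and no rim, 140 mm (x) by 280 mm (y), top 10 mm above the bench, fixed. Origin: centre of the underside. The three washed parts stand in a row along its y, about 85 mm apart.
- nut: Castle nut, hexagonal, 36 mm across flats, 22 mm tall, on the draining plate; origin in the centre of its underside. To be left alone.
- sleeve: Plain steel spacer sleeve, 30 mm across, standing 40 mm tall on the draining plate; origin in the centre of its underside. To be left alone.
- socket: Deep steel socket, 28 mm across, standing 55 mm tall on the bench; origin in the centre of its underside. To be left alone.
- spanner: Steel combination spanner, 170 mm long, lying on the bench; origin in its middle at the underside, x along it. To be left alone.

How it is judged (in metres and radians):
On the way, in this order (a step that is already met when the one before it is completed fails the run):
1. the tongs are picked up by the gripper (contact force between the fingers and tongs above 1 N and height (world z) of tongs_grip above 0.025 m), for 0.1 s.
2. the bearing is lifted off the plate in the jaws of the tongs (contact force between the fingers and tongs above 1 N and contact force between tongs and bearing above 1 N and z of bearing_center in the frame of plate above 0.03 m), for 0.2 s.
At the end, for the whole second after the job is handed in: The bearing is gripped (over 2 N) between the jaws of the tongs, the tongs are held by the gripper (over 2 N), the bearing's centre is within 15 mm of the lens axis and 55 to 105 mm below the lens, its axis within 15 degrees of vertical, and it is still (under 20 mm/s) (horizontal distance between bearing_center and camera_lens below 0.015 m and z of bearing_center in the frame of camera_lens between -0.105 and -0.055 m and angle between bearing_center's own z axis and vertical below 0.26 rad and contact force between tongs and bearing above 2 N and contact force between the fingers and tongs above 2 N and x of bearing_center in the frame of tongs between 0.195 and 0.25 m and linear speed of bearing below 0.02 m/s); the arm keeps its last pose, push and grip.
It fails at once if the robot itself touches the clean bearing (contact force between the arm and bearing above 0.3 N).
It fails at once if the gripper fingers touch the clean bearing (contact force between the fingers and bearing above 0.3 N).
It fails at once if the camera or its stand is touched (contact force between camera and anything else above 1 N).
It fails at once if another part or tool is pushed away or knocked over (distance of any of nut, sleeve, socket from where it was at the start of the episode above 0.02 m or angle between any of sleeve, nut, socket's own z axis and vertical above 0.5 rad or distance of spanner from where it was at the start of the episode above 0.03 m).
It also fails if it takes over 48 s, if anything falls off the work surface, if the arm or the gripper's body presses on something with over 40 N, if the wrist force passes 120 N, or if a joint passes its speed limit or range.

## Working session

There is one attempt and no reset: what is moved stays moved. The work goes in short steps, Python scripts to look and compute and a tool call to move; the robot and the scene stay as the last step left them, time stands still between calls to the robot, and variables do not carry over. Pictures are saved under pics/ and viewed, and the job is handed in when it is done.

Besides the shell and the picture viewer there is one more tool, called as a command line: name --argument value ..., lists and objects as JSON in quotes. carry_out: Moves the arm, as the interface text tells. Scaled input: -1 to 1 covers 40 cm each way for a shift and 30 degrees each way for a turn. Its arguments: {"type":"object","properties":{"moves":{"type":"array","items":{"type":"number"}}},"required":["moves"]}

```bash
mkdir -p pics; ls; python3 - <<'E'
from plant import *
import cv2
print(get_obs())
for n in("scene","top"):
    im=capture(n); cv2.imwrite(f"pics/{n}0.png",im[:,:,::-1]); print(n,get_calibration(n))
E
```

```text
pics
{'time': 0.0, 'joint_positions': array([ 9.73021606e-01,  3.42712185e-01,  1.52500386e+00,  3.54905829e-06,
        1.27542116e+00, -1.46011315e-01]), 'dq': array([ 0.00089234,  0.00055487, -0.00083584, -0.00011593, -0.00028167,
       -0.0024185 ]), 'tau': array([ 1.99616399e-03, -4.31251180e+01, -2.44217330e+01,  7.20295077e-02,
        5.59824833e-02, -1.68065044e-04]), 'tool_pos': array([228.9285186 , 471.97771607, 210.35505375]), 'tcp_rot': array([-3.14006503e+00, -2.28079418e-04,  2.68982804e+00]), 'contact_force': array([-0.26949377, -0.14811627,  0.72641331]), 'moment': array([-0.03756042,  0.03492752,  0.01027386]), 'grip_width': 91.62956455726551}
scene {'vfov': 54.33627972423692, 'cx': 323.88056351023897, 'cy': 204.6289177859624, 'cam_to_world': array([[-3.84557169e-01, -5.77144440e-01,  7.20430482e-01,
         1.29956922e+03],
       [ 9.22944041e-01, -2.54792881e-01,  2.88539225e-01,
         3.51772004e+02],
       [ 1.70317489e-02,  7.75876848e-01,  6.30654451e-01,
         8.40180722e+02],
       [ 0.00000000e+00,  0.00000000e+00,  0.00000000e+00,
         1.00000000e+00]])}
top {'vfov': 54.261047420645696, 'cx': 322.1022589744065, 'cy': 194.19393874248934, 'cam_to_world': array([[-2.49931242e-02,  9.98950417e-01, -3.83850080e-02,
         4.28296728e+02],
       [-9.99595014e-01, -2.54950119e-02, -1.26416660e-02,
        -6.78492247e+00],
       [-1.36070238e-02,  3.80535078e-02,  9.99183056e-01,
         1.26591888e+03],
       [ 0.00000000e+00,  0.00000000e+00,  0.00000000e+00,
         1.00000000e+00]])}
```

View pics/scene0.png

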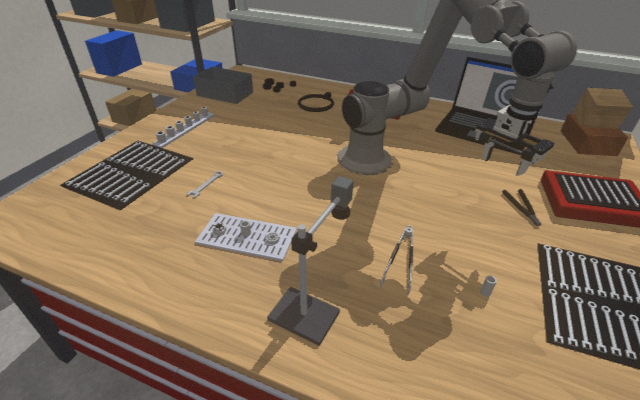

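View pics/top0.png

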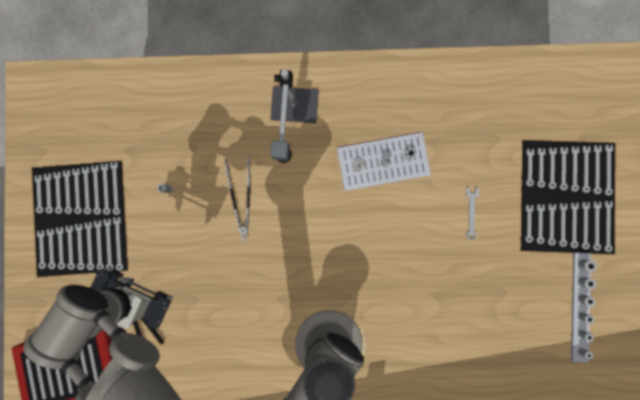

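The scene view shows the tongs at about (398,262), the plate at (247,237), the camera and stand at (320,230) and the socket at (488,287). In the top view the tongs are at (238,197), with the pin at (243,232). The plate is at (384,160), the camera head at (281,150) and the socket at (165,188). I'll zoom in next.

```bash
cat > h.py <<'E'
import numpy as np, cv2
from plant import *
def cal(n):
    c=get_calibration(n); return 200/np.tan(np.radians(c["vfov"]/2)),c["cx"],c["cy"],np.array(c["cam_to_world"])
def ray(n,u,v):
    f,cx,cy,T=cal(n); d=T[:3,:3]@np.array([(u-cx)/f,-(v-cy)/f,-1]); return T[:3,3],d/np.linalg.norm(d)
def plane(n,u,v,z):
    o,d=ray(n,u,v); return o+d*(z-o[2])/d[2]
def proj(n,p):
    f,cx,cy,T=cal(n); q=T[:3,:3].T@(np.asarray(p,float)-T[:3,3]); return np.array([cx+f*q[0]/-q[2],cy-f*q[1]/-q[2]])
def tri(p1,p2,n1="scene",n2="top"):
    o1,d1=ray(n1,*p1);o2,d2=ray(n2,*p2)
    s=np.linalg.lstsq(np.c_[d1,-d2],o2-o1,rcond=None)[0]
    a=o1+d1*s[0];b=o2+d2*s[1]; return (a+b)/2,np.linalg.norm(a-b)
E
python3 - <<'E'
from h import *
print(proj("scene",[0,0,0]),proj("top",[0,0,0]))
t=cv2.imread("pics/top0.png"); s=cv2.imread("pics/scene0.png")
z=lambda im,x,y,w,h,k:cv2.resize(im[y:y+h,x:x+w],None,fx=k,fy=k,interpolation=cv2.INTER_CUBIC)
cv2.imwrite("pics/z1.png",z(t,210,60,130,190,3)); cv2.imwrite("pics/z2.png",z(t,330,120,110,80,7))
cv2.imwrite("pics/z3.png",z(s,180,170,130,100,6)); cv2.imwrite("pics/z4.png",z(s,260,170,170,180,3))
E
```

```text
[363.84939774 157.94611652] [328.71354762 343.06356483]
```

View pics/z1.png

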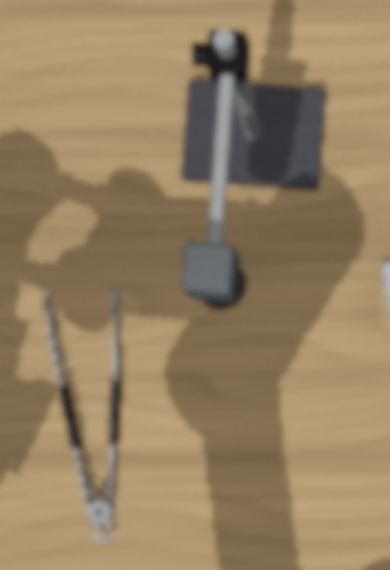

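View pics/z2.png

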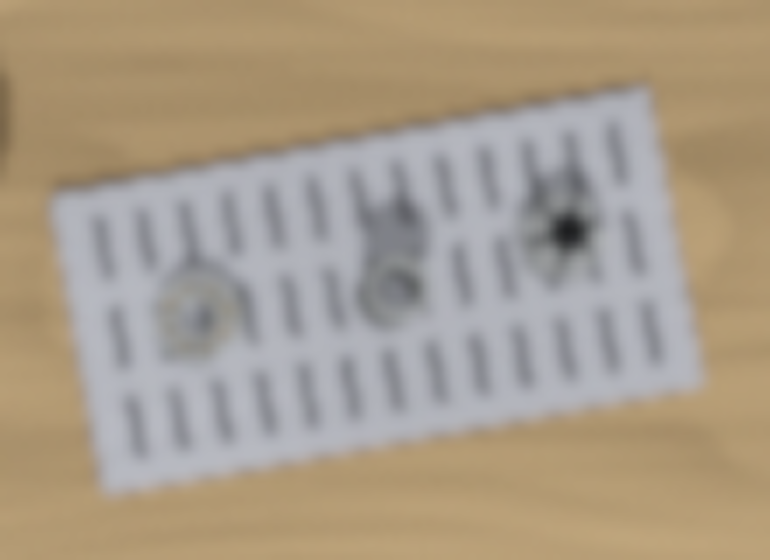

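View pics/z3.png

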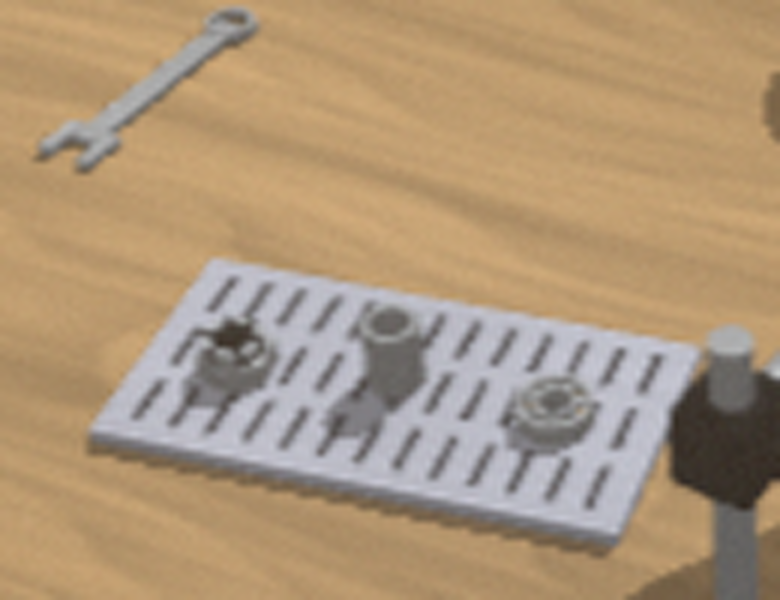

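View pics/z4.png

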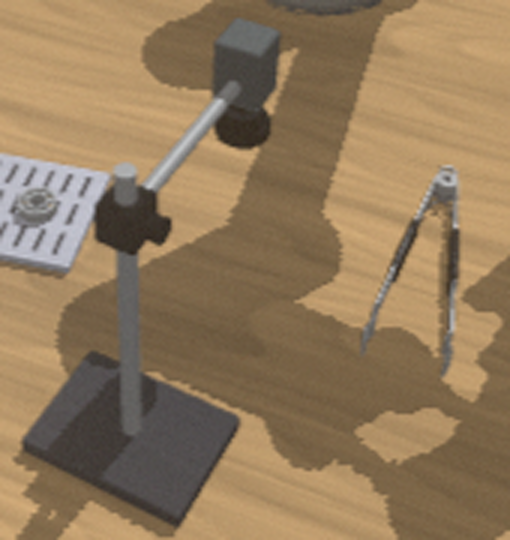

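```bash
python3 - <<'E'
from h import *
t=cv2.imread("pics/top0.png"); s=cv2.imread("pics/scene0.png")
def bg(p): return p
z1=lambda u,v:(210+u/3-.33,60+v/3-.33); z2=lambda u,v:(330+u/7-.43,120+v/7-.43)
z3=lambda u,v:(180+u/6-.42,170+v/6-.42); z4=lambda u,v:(260+u/3-.33,170+v/3-.33)
r=lambda a:np.round(a,1)
print("pin top",r(plane("top",*z1(99,511),22)), "scene",r(plane("scene",*z4(447,176),22)))
for a in((48,297),(117,292)): print("tip top",r(plane("top",*z1(*a),22)))
for a in((363,348),(446,370)): print("tip scene mid",r(plane("scene",*z4(*a),11)))
# black sleeves ends
for a in((63,388),(77,445),(119,382),(115,441)): print("slv top",r(plane("top",*z1(*a),22)))
for a in((414,225),(395,278),(455,233),(454,287)): print("slv sc",r(plane("scene",*z4(*a),22)))
# bearing
print("bearing top",r(plane("top",*z2(198,312),20)),"sc",r(plane("scene",*z3(553,401),22)))
print("bearing tri", tri(z3(553,401),z2(198,312)))
print("head tri corners")
print("head top",r(plane("top",*z1(210,269),300)))
for a in((217,50),(246,22),(280,40),(252,66)): print(" sc",r(plane("scene",*z4(*a),300)))
for a in((185,246),(185,295),(234,293),(234,243)): print(" top",r(plane("top",*z1(*a),300)))
print("lens sc", r(plane("scene",*z4(243,127),200)))
print("plate corners top",[r(plane("top",*z2(*a),10)) for a in((53,190),(650,88),(705,382),(105,492))])
print("plate corners sc",[r(plane("scene",*z3(*a),10)) for a in((218,258),(700,350),(610,540),(92,435))])
print("post top",r(plane("top",*z1(222,41),306)))
print("others", r(plane("top",*z2(393,287),50)),r(plane("top",*z2(565,228),32)),r(plane("top",165,188,55)))
E
```

```text
pin top [368.4 264.9  22. ] scene [366.3 264.1  22. ]
tip top [598.1 315.7  22. ]
tip top [601.5 241.6  22. ]
tip scene mid [610.2 245.6  11. ]
tip scene mid [604.7 320.   11. ]
slv top [500.2 301.2  22. ]
slv top [439.  287.2  22. ]
slv top [505.  241.2  22. ]
slv top [442.3 246.6  22. ]
slv sc [450.4 250.4  22. ]
slv sc [526.6 251.5  22. ]
slv sc [445.  290.3  22. ]
slv sc [515.6 305.3  22. ]
bearing top [ 569.4 -107.8   20. ] sc [ 568.7 -108.    22. ]
bearing tri (array([ 569.18189322, -107.6477715 ,   22.5423075 ]), np.float64(0.09092261315539883))
head tri corners
head top [579.9 108.3 300. ]
 sc [612.3  95.9 300. ]
 sc [567.7 103.3 300. ]
 sc [579.9 136.5 300. ]
 sc [620.6 128.1 300. ]
 top [599.7 128.7 300. ]
 top [558.8 129.6 300. ]
 top [559.4  88.8 300. ]
 top [601.1  87.9 300. ]
lens sc [578.5 109.5 200. ]
plate corners top [array([628.9, -43.4,  10. ]), array([ 668.7, -319.7,   10. ]), array([ 532.2, -340.2,   10. ]), array([488.7, -63.6,  10. ])]
plate corners sc [array([ 532. , -335.4,   10. ]), array([493.3, -62.9,  10. ]), array([631.6, -43.9,  10. ]), array([ 671.6, -313.3,   10. ])]
post top [769.2  93.7 306. ]
others [ 574.9 -192.5   50. ] [ 601.8 -273.7   32. ] [506.7 498.7  55. ]
```

```bash
cat >> h.py <<'E'
from scipy.spatial.transform import Rotation as Ro
def go(x,y,z,yaw):
    o=get_obs(); R=Ro.from_euler("xyz",o["tcp_rot"]); 
    d=R.inv().apply(np.array([x,y,z])-o["tool_pos"])/400
    w=(R.inv()*Ro.from_euler("xyz",[np.pi,0,yaw])).as_rotvec()/np.radians(30)
    print("t",round(o["time"],2),"pos",np.round(o["tool_pos"],1),"rpy",np.round(o["tcp_rot"],4),"F",np.round(o["contact_force"],1),"w",round(o["grip_width"],1))
    print("shift",np.round(d,4),"turn",np.round(w,4))
E
python3 -c "
from h import *
go(472.3,271.4,110,0.066+np.pi)"
```

```text
t 0.1 pos [229.  472.  210.4] rpy [-3.1402e+00 -2.0000e-04  2.6898e+00] F [ 0.3  0.4 -0.5] w 92.1
shift [-0.7663 -0.1853  0.2511] turn [-0.0025 -0.0011 -0.9889]
```

carry_out --moves '[-0.1,-0.024,0.03,0,0,-0.2,1,-0.21,-0.05,0.065,0,0,-0.4,1,-0.32,-0.077,0.1,0,0,-0.6,1,-0.43,-0.104,0.14,0,0,-0.8,1,-0.54,-0.13,0.175,0,0,-0.989,1,-0.65,-0.157,0.21,0,0,-0.989,1,-0.74,-0.178,0.242,0,0,-0.989,1,-0.766,-0.185,0.251,0,0,-0.989,1]'

```text
time: 0.9
tool_pos: [474.0, 268.7, 108.2]
tcp_rot: [-3.139, -0.003, -3.079]
contact_force: [0.0, 0.3, -0.6]
grip_width: 91.9
```

```bash
python3 - <<'E'
from h import *
go(472.3,271.4,40,0.066+np.pi)
im=capture("top");s=capture("scene")
cv2.imwrite("pics/a1.png",cv2.resize(im[120:270,180:360],None,fx=4,fy=4,interpolation=2)[:,:,::-1]);cv2.imwrite("pics/a2.png",cv2.resize(s[150:310,320:480],None,fx=3.7,fy=3.7,interpolation=2)[:,:,::-1])
E
```

```text
t 0.9 pos [474.  268.7 108.2] rpy [-3.1392e+00 -2.7000e-03 -3.0791e+00] F [ 0.   0.3 -0.6] w 91.9
shift [0.0034 0.0075 0.1706] turn [-0.0046 -0.0051 -0.0067]
```

View pics/a1.png

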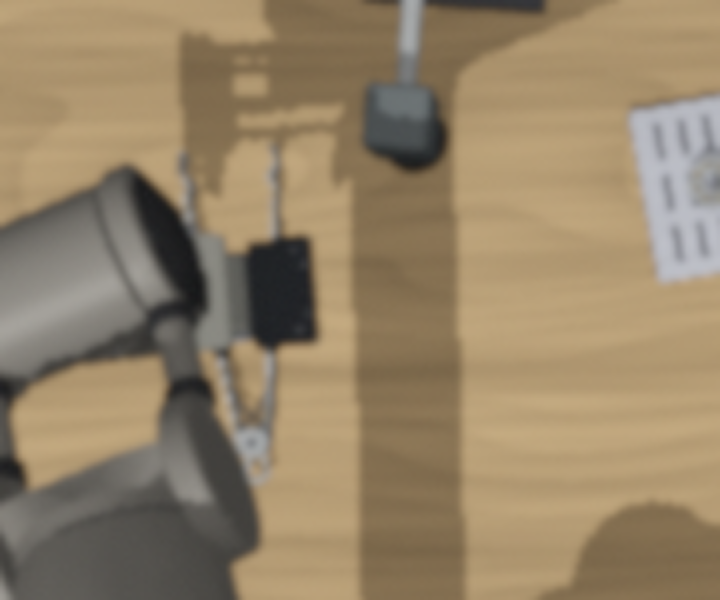

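View pics/a2.png

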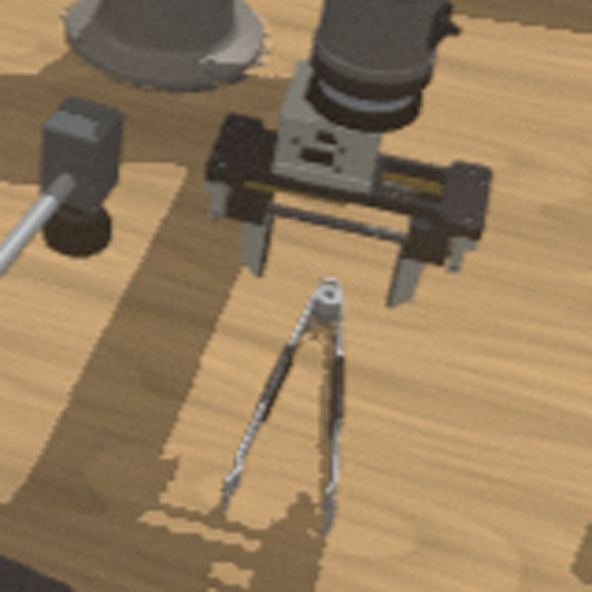

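The open fingers straddle the sleeves with the pin centred between them, so I'm descending.

carry_out --moves '[0.0034,0.0075,0.06,-0.005,-0.005,-0.007,1,0.0034,0.0075,0.12,-0.005,-0.005,-0.007,1,0.0034,0.0075,0.16,-0.005,-0.005,-0.007,1,0.0034,0.0075,0.19,-0.005,-0.005,-0.007,1,0.0034,0.0075,0.21,-0.005,-0.005,-0.007,1,0.0034,0.0075,0.218,-0.005,-0.005,-0.007,1,0.0034,0.0075,0.218,-0.005,-0.005,-0.007,1,0.0034,0.0075,0.218,-0.005,-0.005,-0.007,1]'

```text
time: 1.8
tool_pos: [471.2, 273.4, 22.5]
tcp_rot: [3.14, 0.001, -3.075]
contact_force: [-0.6, 0.8, 0.1]
grip_width: 92.0
```

```bash
python3 - <<'E'
from h import *
go(472.3,271.4,20,0.066+np.pi)
im=capture("top");s=capture("scene")
cv2.imwrite("pics/b2.png",cv2.resize(s[170:310,340:480],None,fx=4.2,fy=4.2,interpolation=2)[:,:,::-1])
E
```

```text
t 1.8 pos [471.2 273.4  22.5] rpy [ 3.1403e+00  9.0000e-04 -3.0745e+00] F [-0.6  0.8  0.1] w 92.0
shift [-0.0024 -0.0051  0.0062] turn [0.0026 0.0017 0.0021]
```

View pics/b2.png

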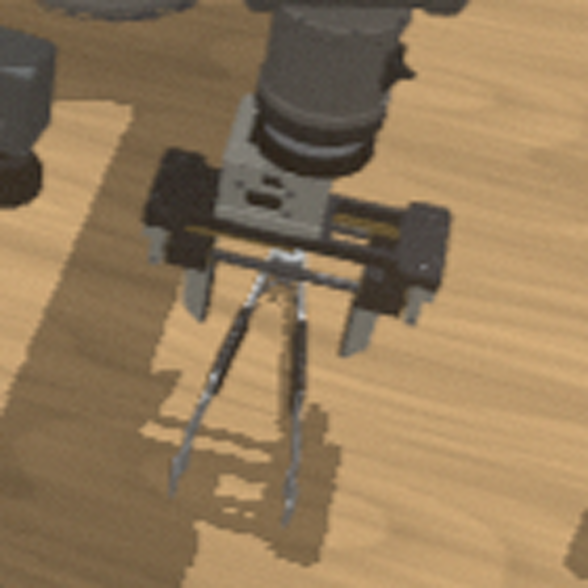

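```bash
python3 - <<'E'
from h import *
c=lambda p:np.round((proj("scene",p)-[340,170])*4.2)
o=get_obs();x,y,z=o["tool_pos"];a=.066;ex=np.array([np.cos(a),np.sin(a),0]);ey=np.array([-ex[1],ex[0],0])
for s in(46,-46):print(c(o["tool_pos"]+s*ey+[0,0,-17]))
g=np.array([472.3,271.4,11])
print("grip",c(g),"slv70/140 pts",[c(g+ex*d+ey*w*s) for s in(1,-1) for d,w in((-35,20),(35,34))], "pin",c(g-105*ex+[0,0,11]),"jaws",[c(g+ex*135+s*39*ey) for s in(1,-1)])
E
```

```text
[329. 375.]
[199. 343.]
grip [262. 354.] slv70/140 pts [array([298., 327.]), array([303., 402.]), array([242., 313.]), array([204., 377.])] pin [289. 246.] jaws [array([286., 516.]), array([165., 483.])]
```

```bash
python3 - <<'E'
from h import *
s=capture("scene")
k=9;im=cv2.resize(s[215:275,370:440],None,fx=k,fy=k,interpolation=cv2.INTER_CUBIC)[:,:,::-1].copy()
o=get_obs();a=.066;ex=np.array([np.cos(a),np.sin(a),0]);ey=np.array([-ex[1],ex[0],0])
for sg in(46,-46):
  for d in(-9.5,9.5):
    p=(proj("scene",o["tool_pos"]+sg*ey+ex*d+[0,0,-17])-[370,215]+.5)*k
    cv2.circle(im,tuple(int(v) for v in p),3,(0,0,255),-1)
cv2.imwrite("pics/b3.png",im)
E
```

```text
(no output)
```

View pics/b3.png

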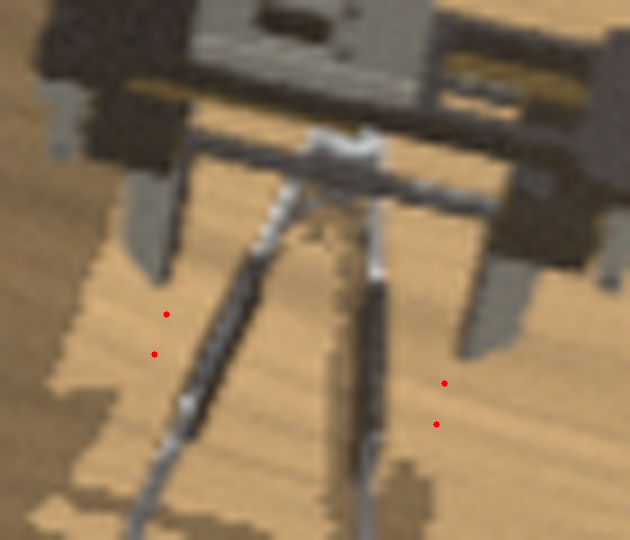

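```bash
python3 - <<'E'
from h import *
c=lambda p:np.round((proj("scene",p)-[320,150]+.5)*3.7)
T=np.array([474,268.7,108.2]);a=.0625;ex=np.array([np.cos(a),np.sin(a),0]);ey=np.array([-ex[1],ex[0],0])
for s in(46,-46):print([c(T+s*ey+ex*9.5+[0,0,q]) for q in(-17,0,10)])
t=cv2.imread("pics/top0.png"); s=cv2.imread("pics/scene0.png")
A=cv2.resize(s[120:180,455:560],None,fx=7,fy=7,interpolation=2)
T=np.array([228.9,472,210.4]);R=Ro.from_euler("xyz",[-3.14,0,2.6898])
def dr(n,im,x0,y0,k):
  for sg in(46,-46):
    for d in(-9.5,9.5):
      p=(proj(n,T+R.apply([d,sg,17]))-[x0,y0]+.5)*k; cv2.circle(im,tuple(int(v) for v in p),3,(0,0,255),-1)
dr("scene",A,455,120,7)
B=cv2.resize(t[255:375,80:200],None,fx=4.5,fy=4.5,interpolation=2); dr("top",B,80,255,4.5)
cv2.imwrite("pics/c1.png",A);cv2.imwrite("pics/c2.png",B)
E
```

```text
[array([377., 337.]), array([381., 321.]), array([383., 311.])]
[array([255., 308.]), array([258., 292.]), array([259., 282.])]
```

View pics/c1.png

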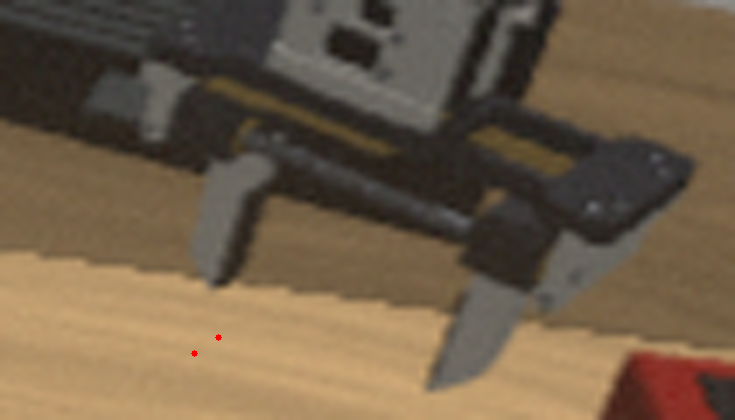

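View pics/c2.png

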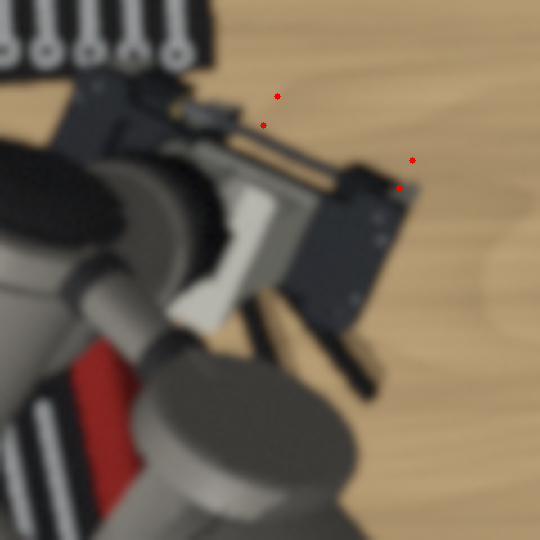

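```bash
python3 - <<'E'
from h import *
r=lambda a:np.round(a,1)
# a1: right block corners, TCP (474,268.7,108.2)
for a in((248,238),(310,238),(315,340),(250,345)):
  print("a1 blk",[r(plane("top",180+a[0]/4-.4,120+a[1]/4-.4,z)) for z in(170,220)])
# a2 block corners of both ends (scene)
for a in((235,115),(490,175),(490,165)): print("a2",[r(plane("scene",320+a[0]/3.7-.4,150+a[1]/3.7-.4,z)) for z in(170,220)])
# triangulate right(-y) block top corner: scene a2 (235,115)? far corner; 
print(tri((320+278/3.7-.4,150+128/3.7-.4),(180+250/4-.4,120+345/4-.4)))
# fingertips a2 with y-known
for a in((258,275),(395,305)): print("tips",[r(plane("scene",320+a[0]/3.7-.4,150+a[1]/3.7-.4,z)) for z in(60,91,120)])
# base circle ; FK sanity
o=get_obs();print(o["joint_positions"])
E
```

```text
a1 blk [array([518.8, 233.1, 170. ]), array([514.7, 222.2, 220. ])]
a1 blk [array([517.7, 189.3, 170. ]), array([513.6, 180.4, 220. ])]
a1 blk [array([445.7, 187.1, 170. ]), array([444.9, 178.3, 220. ])]
a1 blk [array([443.3, 233. , 170. ]), array([442.6, 222.1, 220. ])]
a2 [array([359.2, 162.5, 170. ]), array([429.4, 176.6, 220. ])]
a2 [array([356. , 362.7, 170. ]), array([426.4, 361.9, 220. ])]
a2 [array([343.2, 360.8, 170. ]), array([414.5, 360.1, 220. ])]
(array([443.7022565 , 215.94524676, 229.78360623]), np.float64(8.186888681401046))
tips [array([413.7, 210.2,  60. ]), array([448.9, 215.8,  91. ]), array([481.8, 221.1, 120. ])]
tips [array([404.5, 319.8,  60. ]), array([440.1, 321. ,  91. ]), array([473.3, 322.2, 120. ])]
[ 3.84092826e-01  5.96476188e-01  1.69516736e+00  1.32513433e-03
  8.48741140e-01 -1.25443726e+00]
```

The fingertips appear about 28 mm higher in the scene view than the stated geometry gives, while x and y agree. Closing here is a safe test: if the fingers really are that high, they pass above the tongs.

carry_out --moves '[-0.004,-0.004,0.006,0.003,0,0,1,-0.004,-0.004,0.006,0.003,0,0,0.8,-0.004,-0.004,0.006,0.003,0,0,0.7,-0.004,-0.004,0.006,0.003,0,0,0.6,-0.004,-0.004,0.006,0.003,0,0,0.565,-0.004,-0.004,0.006,0.003,0,0,0.565,-0.004,-0.004,0.006,0.003,0,0,0.565,-0.004,-0.004,0.006,0.003,0,0,0.565]'

```text
time: 2.75
tool_pos: [472.9, 271.7, 20.0]
tcp_rot: [-3.141, 0.001, -3.075]
contact_force: [0.3, -0.1, -0.5]
grip_width: 52.0
```

```bash
python3 - <<'E'
from h import *
go(473,271.4,20,0.066+np.pi)
s=capture("scene");cv2.imwrite("pics/d1.png",cv2.resize(s[200:300,360:450],None,fx=6,fy=6,interpolation=2)[:,:,::-1])
E
```

```text
t 2.75 pos [472.9 271.7  20. ] rpy [-3.1413e+00  8.0000e-04 -3.0747e+00] F [ 0.3 -0.1 -0.5] w 52.0
shift [-0.0002 -0.0008  0.0001] turn [-0.0005  0.0016  0.0017]
```

View pics/d1.png

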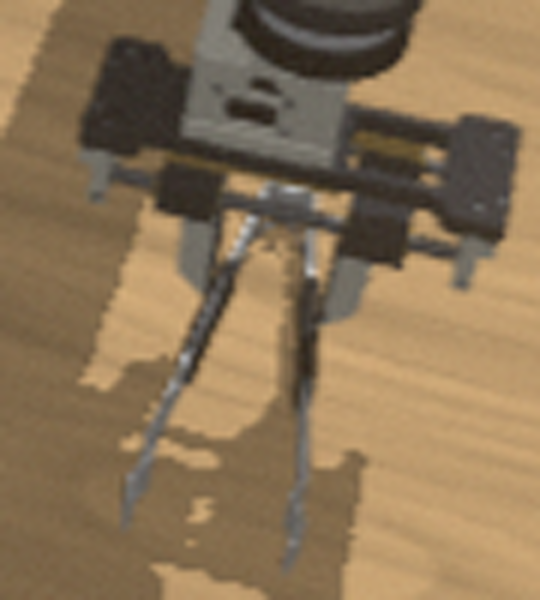

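carry_out --moves '[0,0,0,0,0,0,0.5,0,0,0,0,0,0,0.45,0,0,0,0,0,0,0.4,0,0,0,0,0,0,0.35,0,0,0,0,0,0,0.3,0,0,0,0,0,0,0.3,0,0,0,0,0,0,0.3,0,0,0,0,0,0,0.3]'

```text
time: 3.6
tool_pos: [472.9, 271.7, 20.0]
tcp_rot: [-3.141, 0.001, -3.075]
contact_force: [0.1, -0.5, 0.3]
grip_width: 28.0
```

```bash
python3 - <<'E'
from h import *
go(473,271.4,20,0.066+np.pi)
s=capture("scene");cv2.imwrite("pics/d2.png",cv2.resize(s[200:300,360:450],None,fx=6,fy=6,interpolation=2)[:,:,::-1])
E
```

```text
t 3.6 pos [472.9 271.7  20. ] rpy [-3.1413e+00  8.0000e-04 -3.0747e+00] F [ 0.1 -0.5  0.3] w 28.0
shift [-0.0002 -0.0008  0.0001] turn [-0.0005  0.0016  0.0017]
```

View pics/d2.png

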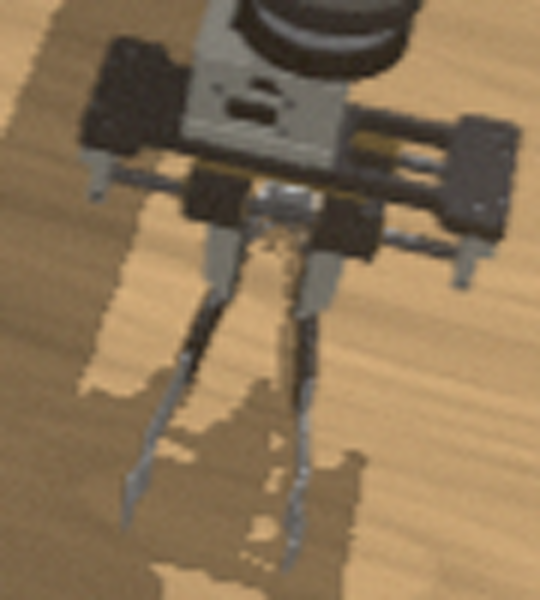

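The closed fingers now hide the tongs' arms and met nothing, so they really are above the tongs. The true tips stand about 28 mm higher than the reported pose implies. I'll open, descend in small steps, and watch the force and the pictures.

carry_out --moves '[0,0,0,0,0,0,0.5,0,0,0,0,0,0,0.7,0,0,0,0,0,0,0.9,0,0,0,0,0,0,1,0,0,0,0,0,0,1,0,0,0.015,0,0,0,1,0,0,0.035,0,0,0,1,0,0,0.045,0,0,0,1]'

```text
time: 4.45
tool_pos: [472.3, 271.5, 0.9]
tcp_rot: [-3.141, -0.001, -3.075]
contact_force: [0.3, -1.0, 0.7]
grip_width: 87.1
```

```bash
python3 - <<'E'
from h import *
go(473,271.4,0,0.066+np.pi)
s=capture("scene")
k=9;im=cv2.resize(s[215:275,370:440],None,fx=k,fy=k,interpolation=cv2.INTER_CUBIC)[:,:,::-1].copy()
o=get_obs();a=.066;ex=np.array([np.cos(a),np.sin(a),0]);ey=np.array([-ex[1],ex[0],0])
for sg in(46,-46):
  for d in(-9.5,9.5):
    p=(proj("scene",o["tool_pos"]+sg*ey+ex*d+[0,0,-17+28])-[370,215]+.5)*k
    cv2.circle(im,tuple(int(v) for v in p),3,(0,0,255),-1)
cv2.imwrite("pics/e1.png",im)
E
```

```text
t 4.45 pos [472.3 271.5   0.9] rpy [-3.1409e+00 -6.0000e-04 -3.0748e+00] F [ 0.3 -1.   0.7] w 87.1
shift [-0.0016 -0.0003  0.0021] turn [-0.0014 -0.0012  0.0016]
```

View pics/e1.png

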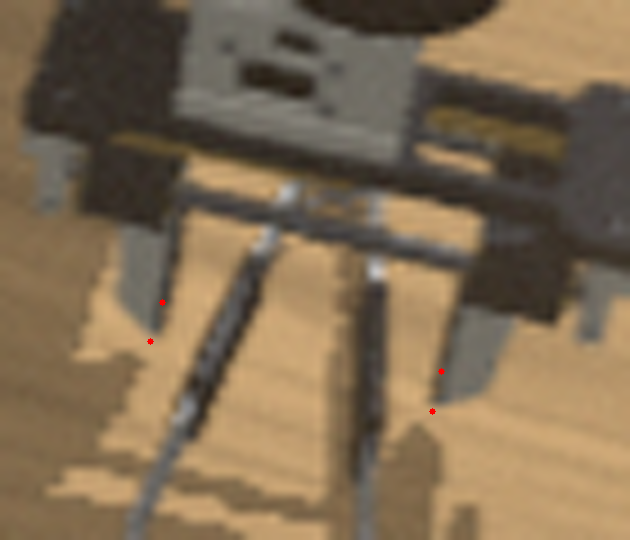

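carry_out --moves '[-0.001,0,0.005,0,0,0,1,-0.001,0,0.01,0,0,0,1,-0.001,0,0.014,0,0,0,1,-0.001,0,0.018,0,0,0,1,-0.001,0,0.02,0,0,0,1,-0.001,0,0.02,0,0,0,1,-0.001,0,0.02,0,0,0,1,-0.001,0,0.02,0,0,0,1]'

```text
time: 5.3
tool_pos: [472.6, 271.4, -7.4]
tcp_rot: [-3.141, -0.001, -3.075]
contact_force: [-0.4, -0.0, 1.1]
grip_width: 91.8
```

```bash
python3 - <<'E'
from h import *
go(473,271.4,0,0.066+np.pi)
s=capture("scene")
k=9;im=cv2.resize(s[215:275,370:440],None,fx=k,fy=k,interpolation=cv2.INTER_CUBIC)[:,:,::-1].copy()
o=get_obs();a=.066;ex=np.array([np.cos(a),np.sin(a),0]);ey=np.array([-ex[1],ex[0],0])
for sg in(46,-46):
  for d in(-9.5,9.5):
    p=(proj("scene",o["tool_pos"]+sg*ey+ex*d+[0,0,-17+29])-[370,215]+.5)*k
    cv2.circle(im,tuple(int(v) for v in p),3,(0,0,255),-1)
cv2.imwrite("pics/e2.png",im)
E
```

```text
t 5.3 pos [472.6 271.4  -7.4] rpy [-3.1407e+00 -1.1000e-03 -3.0748e+00] F [-0.4 -0.   1.1] w 91.8
shift [-0.0011 -0.0001 -0.0185] turn [-0.0017 -0.0022  0.0016]
```

View pics/e2.png

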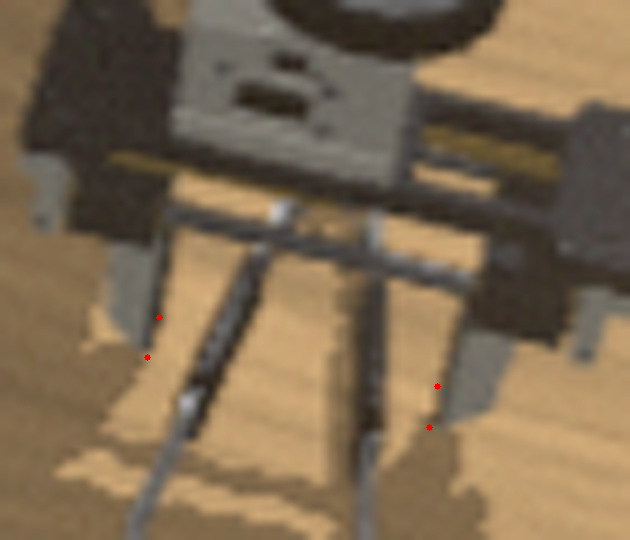

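The tips now almost meet their own shadows, a few mm above the bench, with no contact. I'll nip the sleeves to 52 mm.

carry_out --moves '[0,0,0,0,0,0,0.8,0,0,0,0,0,0,0.65,0,0,0,0,0,0,0.6,0,0,0,0,0,0,0.57,0,0,0,0,0,0,0.56,0,0,0,0,0,0,0.56,0,0,0,0,0,0,0.56,0,0,0,0,0,0,0.56]'

```text
time: 6.15
tool_pos: [472.6, 271.4, -7.4]
tcp_rot: [-3.141, -0.001, -3.075]
contact_force: [-0.9, -0.2, 0.3]
grip_width: 51.7
```

```bash
python3 - <<'E'
from h import *
go(473,271.4,20,0.066+np.pi)
s=capture("scene");cv2.imwrite("pics/f1.png",cv2.resize(s[200:300,360:450],None,fx=6,fy=6,interpolation=2)[:,:,::-1])
E
```

```text
t 6.15 pos [472.6 271.4  -7.4] rpy [-3.1407e+00 -1.1000e-03 -3.0748e+00] F [-0.9 -0.2  0.3] w 51.7
shift [-0.001  -0.0001 -0.0686] turn [-0.0017 -0.0021  0.0015]
```

View pics/f1.png

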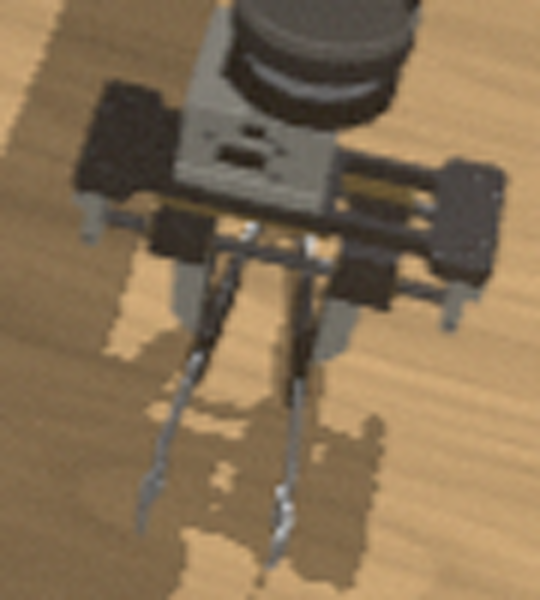

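The sleeves are nipped and the jaw tips have moved in to about 22 px apart, from 28. I'll lift.

carry_out --moves '[0,0,-0.01,0,0,0,0.57,0,0,-0.03,0,0,0,0.57,0,0,-0.06,0,0,0,0.57,0,0,-0.09,0,0,0,0.57,0,0,-0.12,0,0,0,0.57,0,0,-0.15,0,0,0,0.57,0,0,-0.17,0,0,0,0.57,0,0,-0.175,0,0,0,0.57]'

```text
time: 7.0
tool_pos: [473.2, 271.7, 64.0]
tcp_rot: [-3.141, 0.001, -3.075]
contact_force: [-0.5, 0.0, -1.6]
grip_width: 52.5
```

```bash
python3 - <<'E'
from h import *
go(435,109,70,np.pi)
s=capture("scene");t=capture("top")
cv2.imwrite("pics/g1.png",cv2.resize(s[170:300,340:470],None,fx=4.5,fy=4.5,interpolation=2)[:,:,::-1])
cv2.imwrite("pics/g2.png",cv2.resize(t[120:260,190:340],None,fx=4,fy=4,interpolation=2)[:,:,::-1])
E
```

```text
t 7.0 pos [473.2 271.7  64. ] rpy [-3.1414e+00  9.0000e-04 -3.0748e+00] F [-0.5  0.  -1.6] w 52.5
shift [ 0.1225 -0.3995 -0.0151] turn [-0.0004  0.0018  0.1275]
```

View pics/g1.png

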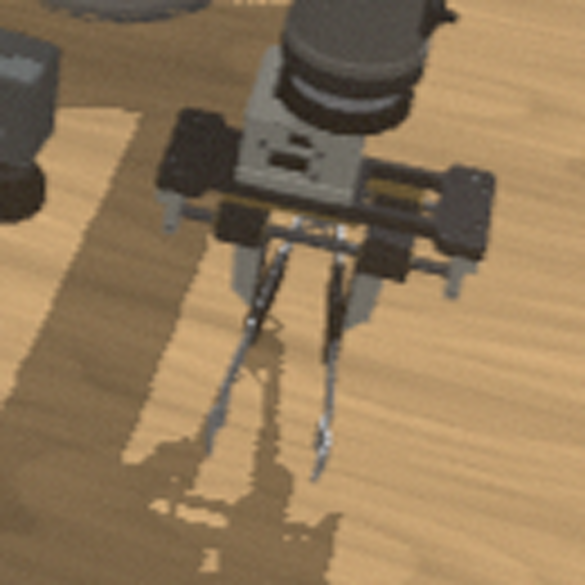

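View pics/g2.png

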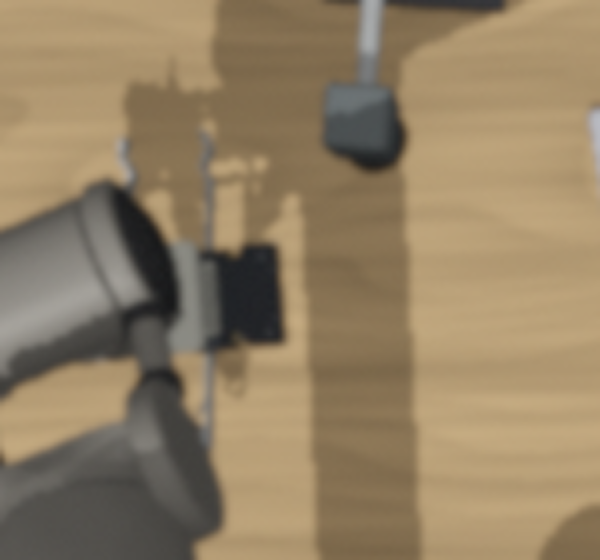

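```bash
python3 - <<'E'
from h import *
g1=lambda u,v:(340+u/4.5-.4,170+v/4.5-.4); g2=lambda u,v:(190+u/4-.4,120+v/4-.4)
print(tri(g1(210,448),g2(205,133)),tri(g1(318,475),g2(125,140)))
for z in(72,84,95): print(plane("scene",*g1(210,448),z).round(),plane("top",*g2(205,133),z).round(),plane("scene",*g1(318,475),z).round(),plane("top",*g2(125,140),z).round())
E
```

```text
(array([607.42417227, 253.29484798,  77.95960018]), np.float64(1.9110112148552738)) (array([603.46222598, 314.8968221 ,  78.85688874]), np.float64(1.4269255588983214))
[602. 252.  72.] [608. 256.  72.] [598. 314.  72.] [604. 317.  72.]
[613. 253.  84.] [606. 253.  84.] [609. 314.  84.] [603. 314.  84.]
[623. 255.  95.] [605. 250.  95.] [619. 315.  95.] [601. 311.  95.]
```

The tongs are lifted and level: the jaw tips triangulate to z≈78 each, with about 60 mm between them. I'll traverse on the robot side of the camera.

carry_out --moves '[0.015,-0.03,-0.005,0,0,0.02,0.57,0.04,-0.09,-0.01,0,0,0.04,0.57,0.06,-0.16,-0.015,0,0,0.06,0.57,0.08,-0.23,-0.015,0,0,0.08,0.57,0.1,-0.3,-0.015,0,0,0.1,0.57,0.115,-0.36,-0.015,0,0,0.12,0.57,0.1225,-0.39,-0.015,0,0,0.1275,0.57,0.1225,-0.4,-0.015,0,0,0.1275,0.57]'

```text
time: 7.9
tool_pos: [433.8, 107.4, 68.9]
tcp_rot: [-3.141, -0.002, 3.14]
contact_force: [0.5, 0.2, -1.2]
grip_width: 52.5
```

```bash
python3 - <<'E'
from h import *
go(448,-109,70,np.pi)
E
```

```text
t 7.9 pos [433.8 107.4  68.9] rpy [-3.1407e+00 -1.6000e-03  3.1396e+00] F [ 0.5  0.2 -1.2] w 52.5
shift [-0.0365 -0.5409 -0.0024] turn [-0.0017 -0.003  -0.0038]
```

carry_out --moves '[-0.003,-0.04,0,0,0,0,0.57,-0.008,-0.12,0,0,0,0,0.57,-0.014,-0.21,0,0,0,0,0.57,-0.02,-0.3,0,0,0,0,0.57,-0.026,-0.39,0,0,0,0,0.57,-0.032,-0.47,0,0,0,0,0.57,-0.036,-0.525,0,0,0,0,0.57,-0.036,-0.54,0,0,0,0,0.57]'

```text
time: 8.7
tool_pos: [448.6, -110.3, 69.0]
tcp_rot: [-3.14, -0.001, 3.138]
contact_force: [-0.3, 1.3, -1.8]
grip_width: 52.2
```

```bash
python3 - <<'E'
from h import *
go(451,-108,40,np.pi)
s=capture("scene");t=capture("top")
cv2.imwrite("pics/h1.png",cv2.resize(s[130:270,190:320],None,fx=4.2,fy=4.2,interpolation=2)[:,:,::-1])
cv2.imwrite("pics/h2.png",cv2.resize(t[120:260,300:450],None,fx=4.2,fy=4.2,interpolation=2)[:,:,::-1])
E
```

```text
t 8.7 pos [ 448.6 -110.3   69. ] rpy [-3.1403e+00 -7.0000e-04  3.1378e+00] F [-0.3  1.3 -1.8] w 52.2
shift [-0.006   0.0058  0.0724] turn [-0.0025 -0.0013 -0.0073]
```

View pics/h1.png

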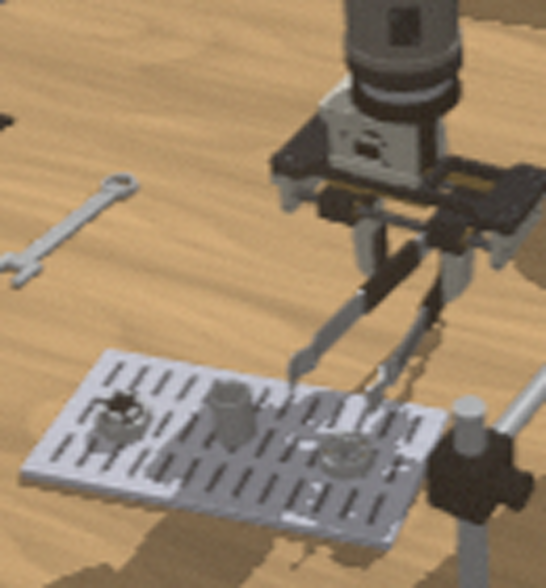

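View pics/h2.png

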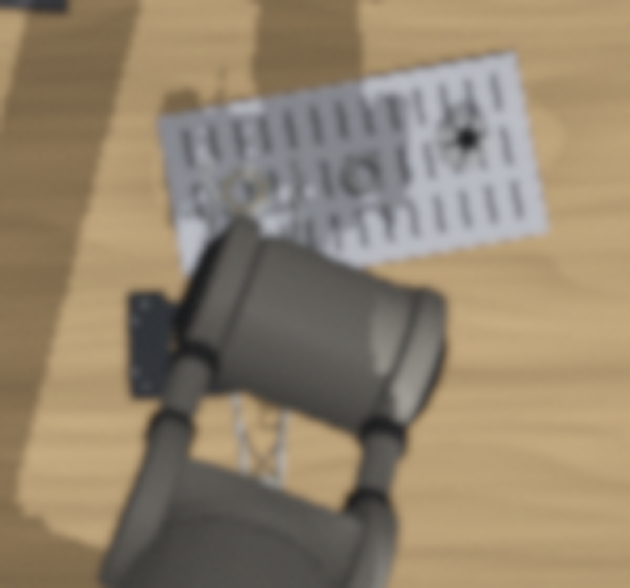

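```bash
python3 - <<'E'
from h import *
s=capture("scene");t=capture("top");o=get_obs();T=o["tool_pos"]
A=cv2.resize(s[205:255,245:300],None,fx=10,fy=10,interpolation=2)[:,:,::-1].copy()
B=cv2.resize(t[140:190,330:390],None,fx=10,fy=10,interpolation=2)[:,:,::-1].copy()
for p in([135,30],[135,-30],[118,0],[107,30],[107,-30]):
  P=T+[p[0],p[1],18.4]
  for n,im,x0,y0 in(("scene",A,245,205),("top",B,330,140)):
    q=(proj(n,P)-[x0,y0]+.5)*10; cv2.circle(im,tuple(int(v) for v in q),3,(0,0,255),-1); print(n,p,q.round())
cv2.imwrite("pics/i1.png",A);cv2.imwrite("pics/i2.png",B)
E
```

```text
scene [135, 30] [328. 214.]
top [135, 30] [200. 180.]
scene [135, -30] [144. 159.]
top [135, -30] [398. 175.]
scene [118, 0] [264. 151.]
top [118, 0] [300. 233.]
scene [107, 30] [373. 155.]
top [107, 30] [202. 272.]
scene [107, -30] [192. 101.]
top [107, -30] [401. 267.]
```

View pics/i1.png

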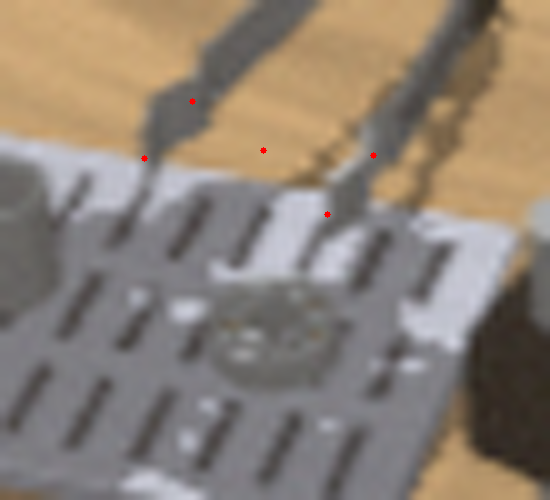

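View pics/i2.png

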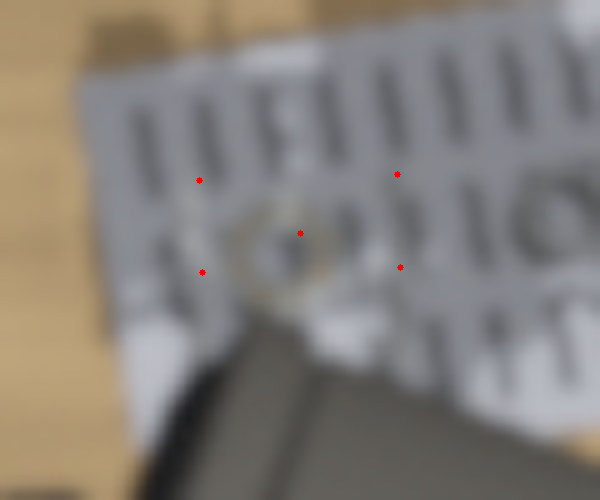

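The projected jaw points fall on the real jaws in the scene view at (144,159) and (328,214) in the crop, to within about 2 mm. I'll lower straight down around the bearing, stopping partway.

carry_out --moves '[-0.006,0.0035,0.01,0,0,-0.007,0.57,-0.006,0.0035,0.03,0,0,-0.007,0.57,-0.006,0.0035,0.05,0,0,-0.007,0.57,-0.006,0.0035,0.07,0,0,-0.007,0.57,-0.006,0.0035,0.09,0,0,-0.007,0.57,-0.006,0.0035,0.1,0,0,-0.007,0.57,-0.006,0.0035,0.1,0,0,-0.007,0.57,-0.006,0.0035,0.1,0,0,-0.007,0.57]'

```text
time: 9.7
tool_pos: [450.0, -106.2, 28.8]
tcp_rot: [-3.141, -0.002, -3.139]
contact_force: [0.0, 0.2, -1.6]
grip_width: 52.5
```

```bash
cat > look.py <<'E'
from h import *
import sys
s=capture("scene");t=capture("top");o=get_obs();T=o["tool_pos"]
A=cv2.resize(s[205:255,245:300],None,fx=10,fy=10,interpolation=2)[:,:,::-1].copy()
B=cv2.resize(t[140:190,330:390],None,fx=10,fy=10,interpolation=2)[:,:,::-1].copy()
for p in([135,30],[135,-30],[107,30],[107,-30]):
  P=T+[p[0],p[1],7.4]
  for n,im,x0,y0 in(("scene",A,245,205),("top",B,330,140)):
    q=(proj(n,P)-[x0,y0]+.5)*10; cv2.circle(im,tuple(int(v) for v in q),3,(0,0,255),-1)
cv2.imwrite(f"pics/{sys.argv[1]}.png",np.hstack([A,B[:500,100:350]]))
E
python3 look.py j1; python3 -c "
from h import *
go(451,-109,5,np.pi)"
```

```text
t 9.8 pos [ 450.2 -106.3   29.1] rpy [-3.1411e+00 -1.5000e-03 -3.1394e+00] F [ 0.4 -0.8 -1.2] w 52.5
shift [-0.0021 -0.0067  0.0604] turn [-0.001  -0.003   0.0042]
```

View pics/j1.png

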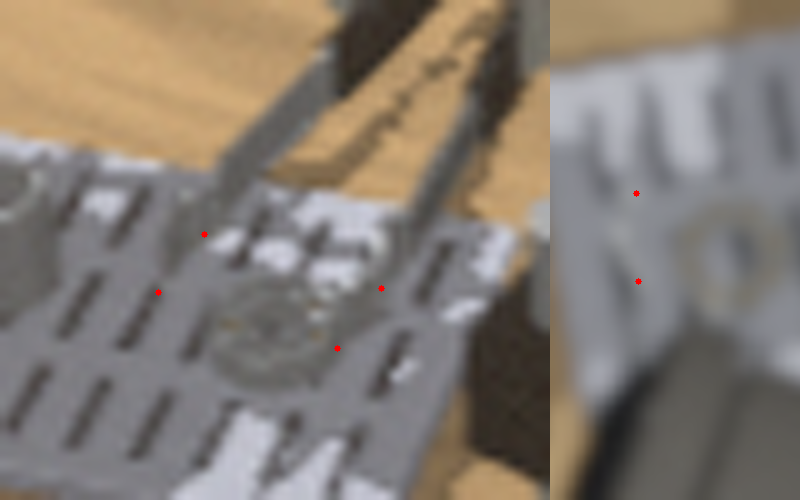

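carry_out --moves '[-0.003,-0.005,0.01,0,0,0.004,0.57,-0.003,-0.005,0.02,0,0,0.004,0.57,-0.003,-0.005,0.03,0,0,0.004,0.57,-0.003,-0.005,0.04,0,0,0.004,0.57,-0.003,-0.005,0.05,0,0,0.004,0.57,-0.003,-0.005,0.058,0,0,0.004,0.57,-0.003,-0.005,0.058,0,0,0.004,0.57,-0.003,-0.005,0.058,0,0,0.004,0.57]'

```text
time: 10.6
tool_pos: [451.3, -108.3, 5.8]
tcp_rot: [-3.141, -0.002, -3.141]
contact_force: [0.2, -0.5, -1.8]
grip_width: 52.9
```

```bash
python3 look.py j2; python3 -c "
from h import *
go(451,-109,5,np.pi)"
```

```text
t 10.7 pos [ 451.5 -108.3    6.1] rpy [-3.1410e+00 -1.3000e-03 -3.1414e+00] F [-1.4 -1.1 -1.9] w 52.3
shift [ 0.0012 -0.0017  0.0026] turn [-0.0012 -0.0025  0.0004]
```

View pics/j2.png

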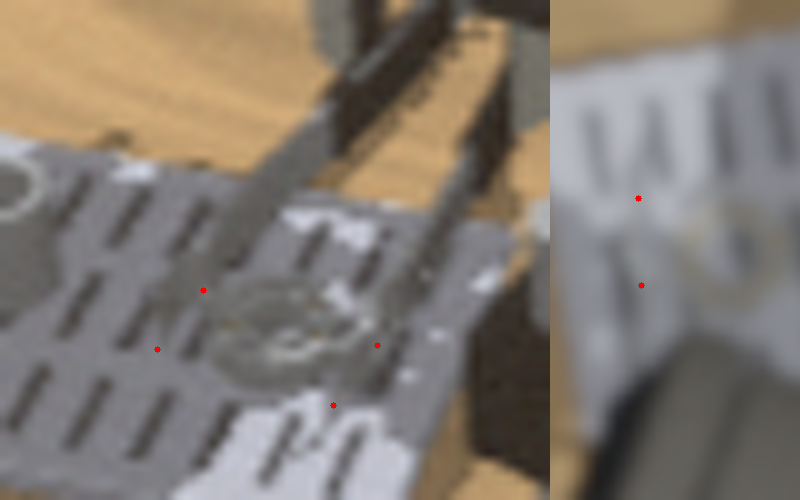

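The jaws flank the bearing: jaw middles at about (190,295) and (380,335) in the crop, with the bearing at (270,330). The tongs sit roughly 3–4 mm too far toward +y, so I'll shift −3 mm in y, lower 3 mm, then squeeze.

carry_out --moves '[0,-0.004,0.003,0,0,0,0.57,0,-0.008,0.006,0,0,0,0.57,0,-0.008,0.008,0,0,0,0.57,0,-0.008,0.009,0,0,0,0.57,0,-0.008,0.009,0,0,0,0.57,0,-0.008,0.009,0,0,0,0.57,0,-0.008,0.009,0,0,0,0.57,0,-0.008,0.009,0,0,0,0.57]'

```text
time: 11.5
tool_pos: [451.5, -111.5, 2.5]
tcp_rot: [-3.141, -0.001, -3.141]
contact_force: [-0.0, -0.3, -1.9]
grip_width: 52.7
```

```bash
python3 look.py j3; python3 -c "
from h import *
go(451,-111,3,np.pi)"
```

```text
t 11.6 pos [ 451.5 -111.5    2.5] rpy [-3.1409e+00 -1.3000e-03 -3.1414e+00] F [-0.2  1.  -1.5] w 52.6
shift [ 0.0012  0.0014 -0.0013] turn [-0.0013 -0.0024  0.0003]
```

View pics/j3.png

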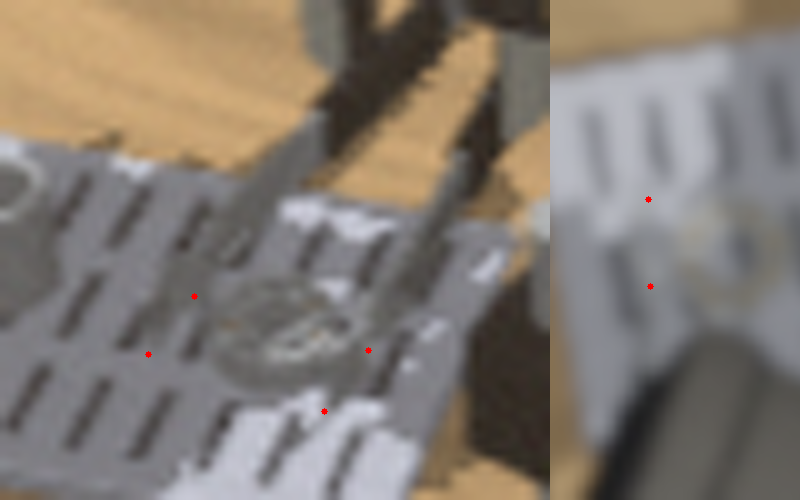

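carry_out --moves '[0,0,0,0,0,0,0.53,0,0,0,0,0,0,0.5,0,0,0,0,0,0,0.46,0,0,0,0,0,0,0.42,0,0,0,0,0,0,0.35,0,0,0,0,0,0,0.2,0,0,0,0,0,0,0,0,0,0,0,0,0,0]'

```text
time: 12.4
tool_pos: [451.4, -111.5, 2.5]
tcp_rot: [-3.141, -0.001, -3.141]
contact_force: [0.2, 1.2, -1.3]
grip_width: 42.8
```

```bash
python3 look.py j4; python3 -c "
from h import *
go(451,-111,3,np.pi)"
```

```text
t 12.5 pos [ 451.4 -111.5    2.5] rpy [-3.1410e+00 -1.4000e-03 -3.1413e+00] F [ 0.5 -0.  -0.6] w 42.8
shift [ 0.0011  0.0013 -0.0014] turn [-0.0012 -0.0026  0.0005]
```

View pics/j4.png

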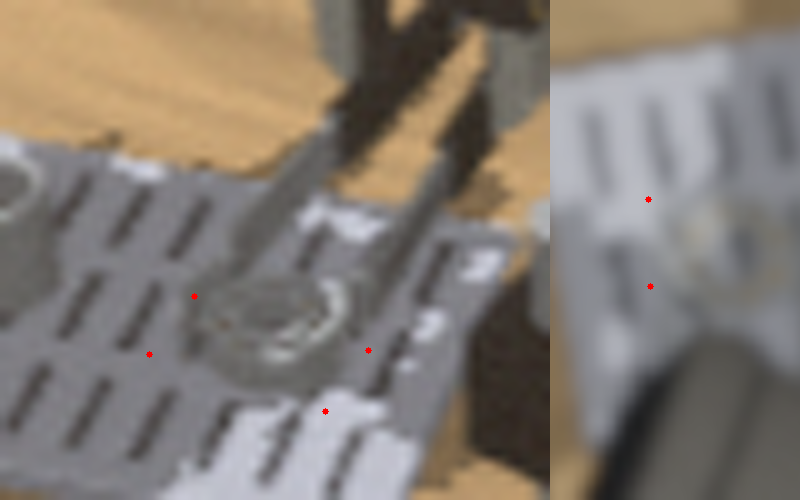

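```bash
python3 - <<'E'
from h import *
s=np.mean([capture("scene").astype(float) for _ in range(3)],0).astype(np.uint8)
o=get_obs();T=o["tool_pos"]; print(T,o["grip_width"])
k=16
A=cv2.resize(s[220:250,255:295],None,fx=k,fy=k,interpolation=cv2.INTER_CUBIC)[:,:,::-1]
A=cv2.convertScaleAbs(A,alpha=1.8,beta=-90)
def d(P,c):
    q=(proj("scene",P)-[255,220]+.5)*k; cv2.circle(A,tuple(int(v) for v in q),4,c,-1)
b=np.array([569.3,-107.8,22])
for a in np.arange(0,6.28,.5): d(b+[20*np.cos(a),20*np.sin(a),0],(0,255,0))
cv2.imwrite("pics/k1.png",A)
E
```

```text
[ 451.48333791 -111.51019       2.46857918] 42.33772150420218
```

View pics/k1.png

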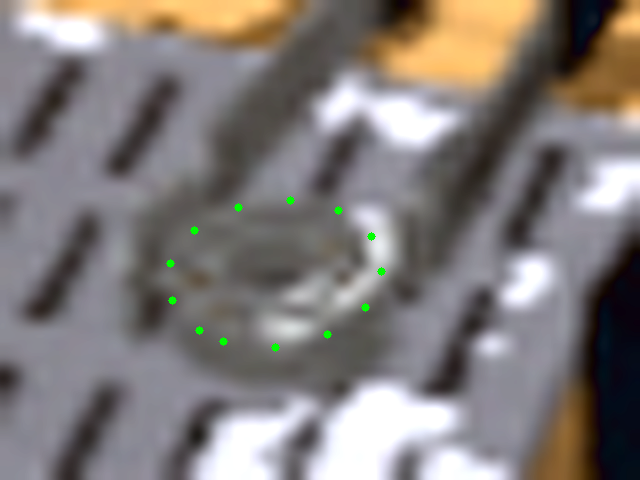

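The left jaw wraps the bearing's side symmetrically in the crop, from (200,190) to (155,330), and the grip width is steady at 42.3. I'll lift.

carry_out --moves '[0,0,-0.005,0,0,0,0,0,0,-0.015,0,0,0,0,0,0,-0.035,0,0,0,0,0,0,-0.06,0,0,0,0,0,0,-0.09,0,0,0,0,0,0,-0.115,0,0,0,0,0,0,-0.13,0,0,0,0,0,0,-0.135,0,0,0,0]'

```text
time: 13.45
tool_pos: [452.0, -111.6, 57.4]
tcp_rot: [-3.14, 0.0, -3.141]
contact_force: [0.9, -0.4, -1.5]
grip_width: 42.8
```

```bash
python3 - <<'E'
from h import *
go(440,107,75,np.pi)
s=capture("scene");t=capture("top")
A=cv2.resize(s[170:260,230:320],None,fx=6,fy=6,interpolation=2);B=cv2.resize(t[120:210,320:370],None,fx=6,fy=6,interpolation=2)
cv2.imwrite("pics/l1.png",np.hstack([A,B[:540,:250]])[:,:,::-1])
E
```

```text
t 13.45 pos [ 452.  -111.6   57.4] rpy [-3.1404e+00  1.0000e-04 -3.1414e+00] F [ 0.9 -0.4 -1.5] w 42.8
shift [ 0.0298  0.5466 -0.0446] turn [-0.0023  0.0002  0.0003]
```

View pics/l1.png

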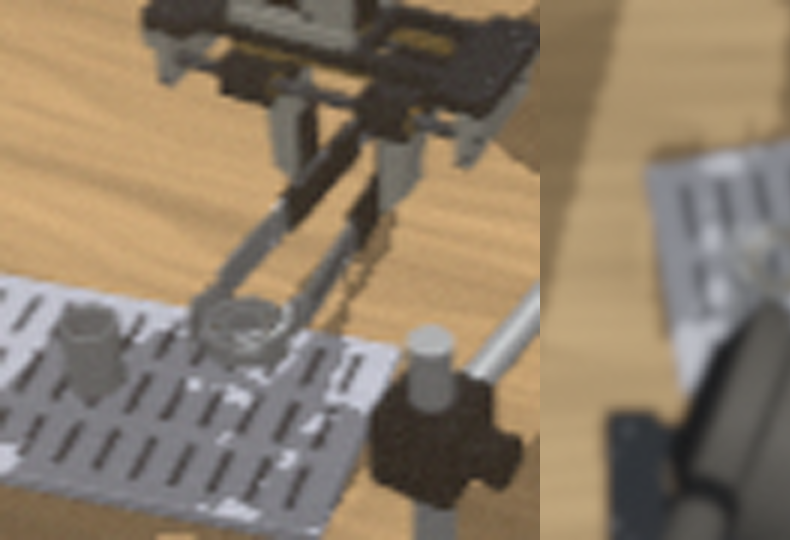

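The bearing has come off the plate, level in the jaws, at (243,325) in the crop. I'll traverse back toward the camera.

carry_out --moves '[0.005,0.03,-0.02,0,0,0,0,0.015,0.1,-0.04,0,0,0,0,0.03,0.2,-0.045,0,0,0,0,0.03,0.3,-0.045,0,0,0,0,0.03,0.4,-0.045,0,0,0,0,0.03,0.48,-0.045,0,0,0,0,0.03,0.53,-0.045,0,0,0,0,0.03,0.545,-0.045,0,0,0,0]'

```text
time: 14.35
tool_pos: [438.7, 108.9, 74.6]
tcp_rot: [-3.141, -0.002, -3.138]
contact_force: [0.5, -0.1, -2.5]
grip_width: 42.6
```

```bash
python3 - <<'E'
from h import *
go(461,107,106,np.pi)
s=capture("scene");t=capture("top")
A=cv2.resize(s[130:250,290:420],None,fx=4.5,fy=4.5,interpolation=2);B=cv2.resize(t[120:240,250:300],None,fx=4.5,fy=4.5,interpolation=2)
cv2.imwrite("pics/m1.png",np.hstack([A,B])[:,:,::-1])
E
```

```text
t 14.35 pos [438.7 108.9  74.6] rpy [-3.1411e+00 -1.7000e-03 -3.1385e+00] F [ 0.5 -0.1 -2.5] w 42.6
shift [-0.0557 -0.0049 -0.0786] turn [-0.0009 -0.0032  0.006 ]
```

View pics/m1.png

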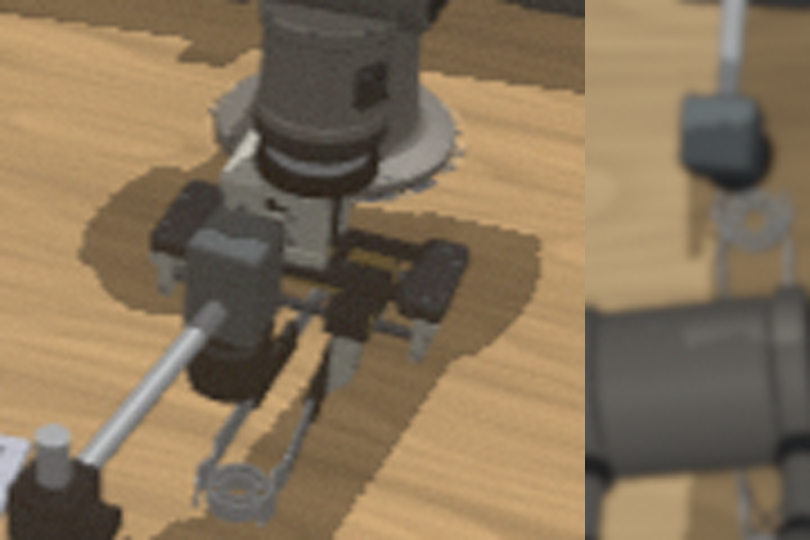

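```bash
python3 - <<'E'
from h import *
m1=lambda u,v:(290+u/4.5-.4,130+v/4.5-.4); m2=lambda u,v:(250+(u-585)/4.5-.4,120+v/4.5-.4)
print(tri(m1(239,488),m2(752,219)), get_obs()["tool_pos"])
for z in(88,94): print(plane("scene",*m1(239,488),z).round(1),plane("top",*m2(752,219),z).round(1))
# lens ring bottom from top: black ring; scene ellipse
print(plane("scene",*m1(232,375),200))
E
```

```text
(array([555.09946081, 112.70822334,  88.61750525]), np.float64(1.388145640300889)) [439.06144164 107.32357263  74.56437373]
[554.8 111.9  88. ] [554.9 113.4  88. ]
[560.7 113.8  94. ] [554.3 112.8  94. ]
[581.40496933 111.91931562 200.        ]
```

Both views agree on the bearing at (555,112.7,~88), so it needs about +25 x, −3.6 y and +32 z. I'll move up and under the lens slowly.

carry_out --moves '[-0.005,-0.001,-0.01,0,0,0,0,-0.015,-0.003,-0.025,0,0,0,0,-0.03,-0.006,-0.045,0,0,0,0,-0.045,-0.008,-0.062,0,0,0,0,-0.055,-0.009,-0.074,0,0,0,0,-0.06,-0.009,-0.08,0,0,0,0,-0.062,-0.009,-0.08,0,0,0,0,-0.062,-0.009,-0.08,0,0,0,0]'

```text
time: 15.25
tool_pos: [463.7, 103.8, 106.3]
tcp_rot: [-3.141, -0.002, -3.139]
contact_force: [0.2, -0.0, -1.6]
grip_width: 42.9
```

```bash
python3 - <<'E'
from h import *
go(463,105,107,np.pi)
s=capture("scene");t=capture("top")
A=cv2.resize(s[170:250,300:390],None,fx=6,fy=6,interpolation=2);B=cv2.resize(t[120:200,260:300],None,fx=6,fy=6,interpolation=2)
cv2.imwrite("pics/n1.png",np.hstack([A,B])[:,:,::-1]); go(463,105,107,np.pi)
E
```

```text
t 15.25 pos [463.7 103.8 106.3] rpy [-3.1407e+00 -2.0000e-03 -3.1394e+00] F [ 0.2 -0.  -1.6] w 42.9
shift [ 0.0017  0.003  -0.0017] turn [-0.0018 -0.0039  0.0042]
t 15.35 pos [463.4 103.8 106.2] rpy [-3.1407e+00 -2.4000e-03 -3.1393e+00] F [ 0.1  0.4 -2.2] w 42.7
shift [ 0.0011  0.0029 -0.002 ] turn [-0.0018 -0.0046  0.0044]
```

View pics/n1.png

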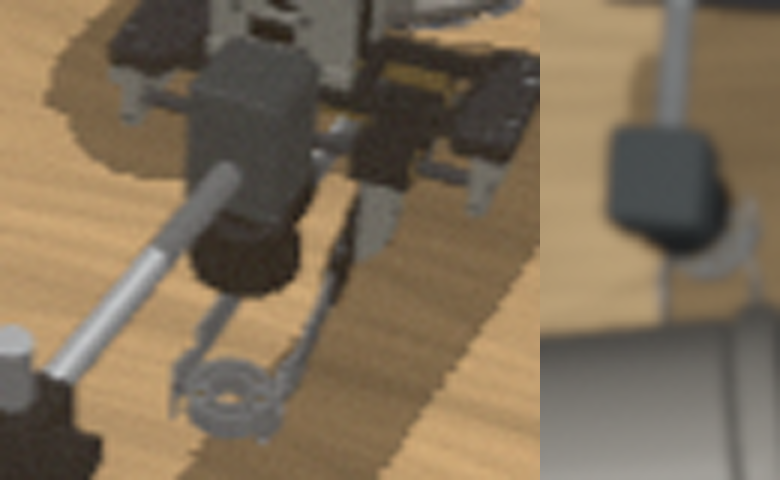

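```bash
python3 - <<'E'
from h import *
a=lambda u,v:(300+u/6-.4,170+v/6-.4)
for z in(119,125): print("bearing",plane("scene",*a(232,393),z).round(1))
# head centre from vertical edges/top face corners in n1 at z=300
P=[plane("scene",*a(*p),300).round(1) for p in((188,85),(232,40),(318,68),(275,108))]; print(P,np.mean(P,0))
print("ring bottom",[plane("scene",*a(246,255),z).round(1) for z in(186,200)])
print(proj("scene",[579.7,109,120]),a(232,399))
E
```

```text
bearing [579.6 106.9 119. ]
bearing [585.6 108.9 125. ]
[array([603.9,  89.9, 300. ]), array([568.1,  94.6, 300. ]), array([572.3, 132.8, 300. ]), array([604.3, 126.4, 300. ])] [587.15  110.925 300.   ]
ring bottom [array([563.1, 104.2, 186. ]), array([578.9, 109.5, 200. ])]
[339.01452992 235.06371256] (338.2666666666667, 236.1)
```

carry_out --moves '[0,0.002,0,0,0,0,0,0,0.002,0,0,0,0,0,0,0.002,0,0,0,0,0,0,0.002,0,0,0,0,0,0,0.002,0,0,0,0,0,0,0.002,0,0,0,0,0,0,0.002,0,0,0,0,0,0,0.002,0,0,0,0,0]'

```text
time: 16.15
tool_pos: [463.5, 104.6, 106.2]
tcp_rot: [-3.141, -0.002, -3.139]
contact_force: [-0.6, 0.3, -2.7]
grip_width: 43.0
```

```bash
python3 - <<'E'
from h import *
s=capture("scene");t=capture("top")
A=cv2.resize(s[170:250,300:390],None,fx=6,fy=6,interpolation=2);B=cv2.resize(t[120:200,260:300],None,fx=6,fy=6,interpolation=2)
cv2.imwrite("pics/o1.png",np.hstack([A,B])[:,:,::-1]); go(463,105,107,np.pi); print(get_obs()["dq"].round(4))
E
```

```text
t 16.25 pos [463.5 104.6 106.2] rpy [-3.1407e+00 -2.4000e-03 -3.1393e+00] F [ 0.1 -0.7 -2.1] w 43.0
shift [ 0.0011  0.0009 -0.002 ] turn [-0.0018 -0.0046  0.0044]
[ 0.0002  0.0008 -0.0006  0.0005 -0.0021 -0.0009]
```

View pics/o1.png

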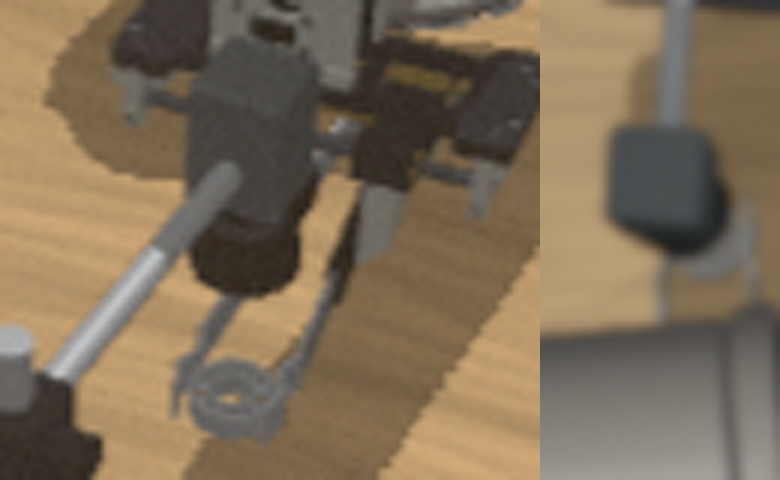

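The bearing is steady and level in the jaws, at (235,393) in the crop and directly under the lens, and the arm is at rest. Handing in.

```bash
python3 -c "
from plant import *
print(close_job())"
```

```text
the job is handed in; nothing more can be done
None
```

I picked up the tongs by the sleeves and squeezed them on the bearing. I then lifted it off the plate and handed the job in with it held under the inspection camera. The hand-in came at about 16 s, and `close_job()` reports no verdict.

**Last checks**
- **Position:** the bearing's centre measured about 2–5 mm from the lens axis and about 80 mm below the lens. This comes from the scene view with the height taken from the arm, because the camera head partly hid the bearing in the top view.
- **Hold:** the bearing looked level, and the arm was at rest (joint speeds at most 0.002 rad/s). The grip stayed at about 43 mm, against the roughly 41 mm expected.
- **Contact:** I saw no sign that the camera, its stand or the other parts were touched. Wrist force stayed under 3 N whenever I read it, which was at the end of each move.

**What disagreed**
- **Reported TCP height:** it did not match the pictures. The fingers stood about 29 mm higher than the pose and stated geometry implied. My first attempt to close on the tongs passed above them, so I lowered further using the pictures and the force reading, and worked relative to the height at which the tongs rested on the bench.
- **Jaw nip:** nipping to 52 mm brought the jaws in about 15 mm rather than the stated 9 mm. There was still room around the bearing.

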